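# Pin back the tape-tension arm of a note-strapping machine for threading

### The arm

A 6-joint arm with a two-finger parallel gripper is mounted at the origin on the work surface. World frame = base frame: x ahead of the robot, y to its left, z up, the work surface at z = 0. Lengths are in m, angles in rad, forces in N, time in s.
With the tool pointing down it reaches from about 0.4 to 0.825 m from the base axis. Payload 7 kg.
Tool frame: the origin (TCP) lies between the finger pads; the fingertips stand 11 mm ahead of it and the grasp point (between the pads) lies 8 mm behind it (arm.tips_ahead is the distance from the TCP to the fingertips, in m); z points along the fingers, x is the direction in which the jaws open and shut, and the axes are right-handed (so a half turn about z gives the same grasp; the last joint's range is limited). The gripper opens to 88 mm and grips with 3 to 60 N. Pads are 19 mm wide; open, the fingers measure 130 mm over their backs; the gripper's body (78 mm by 193 mm) begins 47 mm behind the grasp point.
Start: joints at [-0.962, 0.359, 0.012, 0, -1.224, -0.288], TCP at [0.213, -0.641, 0.212] pointing down, gripper open.
Joint ranges: [-3.07, 3.07], [-1.43, 2.12], [-1.02, 1.25], [-3.03, 1.67], [-3.05, -0], [-3.03, 3.03]. Speed limits (rad/s): [2.39, 2.39, 3.01, 3.14, 3.14, 3.14].

### API

Orientations are given as [roll, pitch, yaw] about the fixed x, y, z axes, in that order (R = Rz(yaw) Ry(pitch) Rx(roll)).
In Python, from station import arm, optics, finder gives the robot as it stands. The module is installed in compiled form; this text tells all that it offers.
- The arm moves only by the tool apply_moves, never from a script. Its argument "increments" is one flat list of numbers, 6 for each row, row after row: the shift along the world's x, y, z in m, then the turn, a rotation vector about the world's x, y, z in rad. In form: [tx, ty, tz, rx, ry, rz, tx, ty, tz, rx, ry, rz, ...]. A call has 1 to 20 rows; each row shifts and turns the pose as measured when the row begins; what a row does not reach is not made up. A row lasts 1/12 s, in which the tool goes at most 41.7 mm and 7.16 degrees, less where a joint would pass 70% of its speed; a pose out of reach is approached as far as the arm can. A call with a gripper value outside its range is refused whole. "hand" is the closure, from 0 (fully open) to 1 (shut), set as the call begins (left out, the last holds). The fingers move at their own pace and stop on an object; "force" is the grip in N (left out, the last holds). Time passes only in rows, so rows that do not move let the fingers close. It gives the time, the measured TCP pose, the force and the opening at its end, in the units of the state.
- arm.get_state(): the state, without advancing time (a new reading comes with each control period).
- optics.grab_frame(name): name is "scene" or "top" or "wrist"; returns the picture (420x560x3 uint8, red, green, blue); there is no depth.
- optics.camera_model(name): a dict with "fx", "fy", "cx", "cy" (pixels), "world_to_cam" (4x4, takes a point from world to camera coordinates); the wrist camera has in their place "T_tool_cam" (4x4, takes a point from camera to tool coordinates, whose origin is the TCP and whose axes are the tool frame's). Camera axes: x right, y up, looking along -z (the intrinsics and any distortion apply to the point x, -y, -z); pixel columns grow to the right and rows downward; lengths in m; the calibration is good to about 2 mm. A picture is of the moment at which its call begins: read the wrist's pose just before it. camera_model takes no time and is no camera call.
- arm.job_done(): hands the job in, once; it reports no verdict.
Trained networks look in the newest picture that a camera, given by its name, has taken for a name from the list of things; names that differ only in an ending like _2 or _b are one class to them, and where a whole thing is asked for, a point or a joint stands for the part that bears it (a point fixed in the world has none). Each returns a list of dicts, best first, with "conf" (0 to 1); they miss things now and then, are a little off and sometimes report something else, mostly with a low value. They report only what shows in the picture. A call takes as long as a camera call.
- finder.find_in(camera, name): "box" ([left, top, right, bottom] in pixels, round what is visible of it).
- finder.landmark_of(camera, name): "point" ([column, row] in pixels: a listed point, or the origin of a listed thing).
The state is a dict: "t": time; "q": joint angles; "qd": joint speeds; "joint_efforts": joint torques, N m; "eef_pos": TCP position; "ee_rot": TCP orientation; "force": force on the tool from outside, world axes, zero at the start; "moment": the same for the moment, N m; "width": finger opening in m.
Only numpy, scipy, OpenCV 4.12 (cv2) and the standard library are available. Lean on these libraries where they do the work, as an engineer would, in place of code of your own. Each camera call takes 0.05 s, during which the arm holds its last target. There are 200 camera calls.

### The job

The tape-feed unit of a note-strapping machine is out on the bench, ready for a new tape to be threaded: swing its sprung tension arm against the spring to the fourth mark of the scale, and put the index pin that stands in the arm fully home in the hole at that mark, so that the arm stays there when you let go. Do not draw the pin right out of the arm, feel for the hole without forcing the pin, and do not let the arm snap back. Leave the loose things on the bench where they are.

Things in the scene. Friction and masses are not known exactly. Their poses are not given: they have to be found in the camera images.
- tape_unit: Tape-feed unit, fixed flat on the bench: grey chassis 280 (x) x 340 (y) mm, top 16 mm high, with tape reel, motor, guide rollers, sprung tension arm and, under the arm, a steel index plate with scale. Origin: centre of the underside; z up, x away from the robot when unturned. The arm's pivot is at x 75, y 45 mm of this frame; the arm reaches towards the robot. All heights here are above the bench.
- tension_arm (a joint): Arm deflection, rad: 0 at rest on its stop, growing clockwise seen from above against the torsion spring, end of travel 1.15; fourth mark nominally 0.84. The spring pushes back at the pin with 2 N at rest, 6 N at the fourth mark. The index plate, with its scale, is clamped in slots where a fitter left it: all holes and marks may lie up to 10 mm along the arc to one side of nominal. Look, or feel.
- pivot_top (a point): Point on the arm's upright pivot axis, 53 mm high. About this axis the index plate is an arc (top 30 mm high, 14 mm thick) with five holes 11.5 mm wide on a 130 mm radius, 12 degrees (27 mm) apart. On the white rim outside them one long dark mark stands in line with each hole; short marks are halves. Count from the arm's rest end, which is blank: hole 1 is 12 degrees from rest, hole 4 is 48.
- pin_eye (a point): Centre of the upper mouth of the upright hole (11.5 mm wide) in the arm's eye block, 130 mm from the pivot axis; it swings with the arm. The block is 26 x 26 mm, from 33 to 53 mm high. Beyond it a dark pointer in a fork lies over the scale; 57 mm farther out is an idler roller 24 mm wide, top 75 mm high. Else nothing as high as the block is within 60 mm of the pin up to the fourth mark.
- index_pin: Loose steel pin with black knob, 73 mm long, 60 g, upright in the arm's eye. Origin: its nose; z towards the knob. Shank 10 mm wide, 35 long, last 2 mm tapered to 8; knob 22 wide, 38 tall. At the start the nose stands on the blank plate, 30 mm high. Home: knob down on the eye block, nose 18 mm high, 12 mm into a hole. Raised over 23 mm off the plate it leaves the eye and the arm flies back.
- screwdriver: Loose screwdriver, 190 mm long, lying on the bench beside the unit; to be left alone. Origin at the middle of its underside.
- tape_core: Empty cardboard tape core, a ring 72 mm wide and 24 mm high, beside the unit; to be left alone. Origin at the centre of its underside.
- date_stamp: Self-inking stamp, 30 x 50 mm, 87 mm high, beside the unit; to be left alone. Origin at the centre of its underside.
- pin_dish: Small white dish, 80 mm wide and 22 mm high, beside the unit; to be left alone. Origin at the centre of its underside.

How it is judged:
At the end, for the whole second after the job is handed in: The arm stands at the fourth mark (deflection 0.74 to 0.935 rad) and the index pin is home through its eye in the fourth hole: nose less than 21 mm above the bench, pin within 6 mm of the eye's axis, upright within 0.15 rad, at rest and let go (value of joint tension_arm between 0.74 and 0.935 rad and z of index_pin in the frame of tape_unit below 0.021 m and horizontal distance between index_pin and pin_eye below 0.006 m and angle between index_pin's own z axis and vertical below 0.15 rad and linear speed of index_pin below 0.02 m/s); the robot touches nothing.
It fails at once if the pin is forced: more than 40 N between the pin and the unit (contact force between index_pin and tape_unit above 40 N).
It fails at once if the arm snaps back (faster than 3 rad/s towards rest) (velocity of joint tension_arm below -3 rad/s).
It fails at once if the pin is drawn right out of the arm (nose more than 56 mm above the bench) (z of index_pin in the frame of tape_unit above 0.056 m).
It fails at once if a loose thing on the bench is moved by more than 15 mm (distance of any of screwdriver, tape_core, date_stamp, pin_dish from where it was at the start of the episode above 0.015 m).
It also fails if it takes over 67 s, if anything falls off the work surface, if the arm or the gripper's body presses on something with over 40 N, if the wrist force passes 120 N, or if a joint passes its speed limit or range.

## Working session

There is one attempt and no reset: what is moved stays moved. The work goes in short steps, Python scripts to look and compute and a tool call to move; the robot and the scene stay as the last step left them, time stands still between calls to the robot, and variables do not carry over. Pictures are saved under pics/ and viewed, about 8 in all and at most 12, crops included, and the job is handed in when it is done.

Besides the shell and the picture viewer there is one more tool, called after "Request:" as a command line: name --argument value ..., lists and objects as JSON in quotes. apply_moves: Moves the arm, as the interface text tells. Its arguments: {"type":"object","properties":{"increments":{"type":"array"},"hand":{"type":"number"},"force":{"type":"number"}},"required":["increments"]}

```bash
mkdir -p pics
cat > h.py <<'E'
import numpy as np, cv2
from station import arm, optics, finder
from scipy.spatial.transform import Rotation as R
def ray(cam,px,st=None):
    m=optics.camera_model(cam)
    d=np.array([(px[0]-m["cx"])/m["fx"],-(px[1]-m["cy"])/m["fy"],-1.0])
    if cam=="wrist":
        st=st or arm.get_state(); T=np.eye(4); T[:3,:3]=R.from_euler("xyz",st["ee_rot"]).as_matrix(); T[:3,3]=st["eef_pos"]
        C=T@np.array(m["T_tool_cam"])
    else: C=np.linalg.inv(np.array(m["world_to_cam"]))
    return C[:3,3],C[:3,:3]@d
def at(cam,px,z,st=None):
    o,d=ray(cam,px,st); return o+d*(z-o[2])/d[2]
def proj(cam,p,st=None):
    m=optics.camera_model(cam)
    if cam=="wrist":
        st=st or arm.get_state(); T=np.eye(4); T[:3,:3]=R.from_euler("xyz",st["ee_rot"]).as_matrix(); T[:3,3]=st["eef_pos"]
        W=np.linalg.inv(T@np.array(m["T_tool_cam"]))
    else: W=np.array(m["world_to_cam"])
    c=W[:3,:3]@np.array(p)+W[:3,3]
    return np.array([m["cx"]+m["fx"]*c[0]/-c[2], m["cy"]-m["fy"]*c[1]/-c[2]])
def snap(cam,name):
    im=optics.grab_frame(cam); cv2.imwrite(f"pics/{name}.png",im[:,:,::-1]); return im
E
python3 - <<'E'
from h import *
np.set_printoptions(precision=4,suppress=True)
print({k:v for k,v in optics.camera_model("top").items()})
print({k:v for k,v in optics.camera_model("wrist").items()})
for c in ["top","scene"]:
    snap(c,c+"0")
    for n,z in [("tape_unit",0),("pivot_top",.053),("pin_eye",.053),("index_pin",.03)]:
        for r in finder.landmark_of(c,n)[:2]: print(c,n,r,at(c,r["point"],z))
for n in ["index_pin","tape_unit","date_stamp","screwdriver"]: print(n,finder.find_in("top",n)[:1])
print(arm.get_state())
E
```

```text
{'fx': 500.09916761034015, 'fy': 500.09916761034015, 'cx': 278.73228066030583, 'cy': 209.60236656160424, 'world_to_cam': array([[-0.0202, -0.9997, -0.0136, -0.0044],
       [ 0.9951, -0.0214,  0.0969, -0.5618],
       [-0.0971, -0.0115,  0.9952, -1.2348],
       [ 0.    ,  0.    ,  0.    ,  1.    ]])}
{'fx': 373.47920127618266, 'fy': 373.47920127618266, 'cx': 280.5659100873269, 'cy': 197.192234821768, 'T_tool_cam': array([[ 1.    ,  0.0004, -0.    , -0.0009],
       [ 0.0004, -0.9666, -0.2563, -0.0685],
       [-0.0001,  0.2563, -0.9666, -0.173 ],
       [ 0.    ,  0.    ,  0.    ,  1.    ]])}
top tape_unit {'point': [296.2, 176.1], 'conf': 0.59} [ 0.6505 -0.0629  0.    ]
top pivot_top {'point': [284.6, 142.0], 'conf': 0.72} [ 0.7288 -0.0346  0.053 ]
top pin_eye {'point': [304.6, 190.5], 'conf': 0.97} [ 0.6052 -0.0815  0.053 ]
top pin_eye {'point': [114.9, 163.7], 'conf': 0.67} [0.6834 0.3916 0.053 ]
top index_pin {'point': [304.5, 190.3], 'conf': 0.52} [ 0.6089 -0.0823  0.03  ]
scene tape_unit {'point': [253.0, 251.2], 'conf': 0.73} [ 0.6578 -0.0589  0.    ]
scene pivot_top {'point'
[... 218 characters left out ...]
ndex_pin [{'box': [299.4, 177.7, 309.1, 193.9], 'conf': 0.49}]
tape_unit [{'box': [221.1, 109.4, 370.7, 243.2], 'conf': 0.8}]
date_stamp [{'box': [97.8, 150.8, 123.0, 172.3], 'conf': 0.69}]
screwdriver [{'box': [435.2, 215.7, 453.7, 289.5], 'conf': 0.83}]
{'t': 0.7, 'q': array([-0.9619,  0.3585,  0.0119,  0.    , -1.2241, -0.2881]), 'qd': array([-0.001 , -0.0009,  0.0007,  0.0017,  0.0004,  0.0001]), 'joint_efforts': array([  0.0009, -58.216 ,  29.3257,   7.0012,   0.0127,  -0.    ]), 'eef_pos': array([ 0.2128, -0.6406,  0.2123]), 'ee_rot': array([3.1416, 0.0001, 1.8916]), 'force': array([-0.1564,  0.0615,  0.0839]), 'moment': array([ 0.046 , -0.0264,  0.0405]), 'width': 0.08780818702102228}
```

View pics/top0.png

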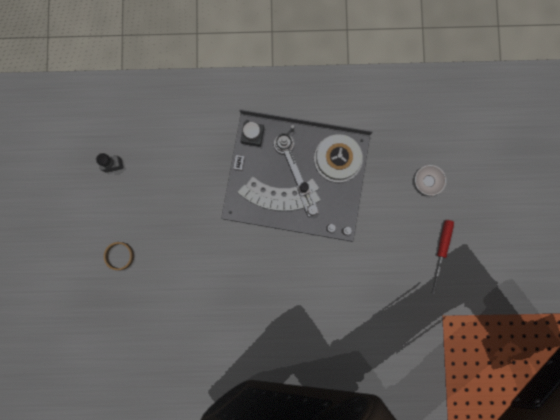

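View pics/scene0.png

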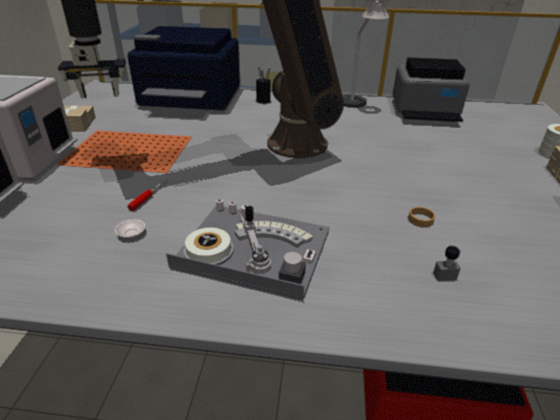

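The top view shows the unit with its pivot at about (285,142), the pin knob at (304,188), and the scale sweeping left to about (243,188). The scene view agrees. I'll move above the pin.

Request:
apply_moves --increments '[0.021,0.03,0,0,0,0,0.021,0.03,0,0,0,0,0.021,0.03,0,0,0,0,0.021,0.03,0,0,0,0,0.021,0.03,0,0,0,0,0.021,0.03,0,0,0,0,0.021,0.03,0,0,0,0,0.021,0.03,0,0,0,0,0.021,0.03,0,0,0,0,0.021,0.03,0,0,0,0,0.021,0.03,0,0,0,0,0.021,0.03,0,0,0,0,0.021,0.03,0,0,0,0,0.021,0.03,0,0,0,0,0.021,0.03,0,0,0,0,0.021,0.03,0,0,0,0,0.021,0.03,0,0,0,0,0,0,0,0,0,0]' --hand 0

```text
t: 2.2
eef_pos: [0.5804, -0.1055, 0.2143]
ee_rot: [3.135, 0.004, 1.886]
force: [0.6, -1.5, 0.4]
width: 0.0878
```

Run:
```python
from h import *
np.set_printoptions(precision=4,suppress=True)
st=arm.get_state();print(st["t"],st["eef_pos"],st["ee_rot"])
im=snap("wrist","w1")
for n,z in [("pivot_top",.053),("pin_eye",.053),("index_pin",.03)]:
    for r in finder.landmark_of("wrist",n)[:2]: print(n,r,at("wrist",r["point"],z,st))
r=finder.find_in("wrist","index_pin")[:1];print(r)
if r: b=r[0]["box"]; print(at("wrist",[(b[0]+b[2])/2,(b[1]+b[3])/2],.09,st))
cv2.imwrite("pics/w1b.png",cv2.resize(im[:,:,::-1],(784,588),interpolation=cv2.INTER_CUBIC))
```

```text
2.2 [ 0.5804 -0.1055  0.2143] [3.1347 0.0036 1.8857]
pivot_top {'point': [303.6, 332.0], 'conf': 0.97} [ 0.7303 -0.0333  0.053 ]
index_pin {'point': [298.3, 209.1], 'conf': 0.69} [ 0.6133 -0.0777  0.03  ]
[{'box': [289.7, 207.9, 318.3, 247.0], 'conf': 0.91}]
[ 0.6105 -0.0763  0.09  ]
```

View pics/w1b.png

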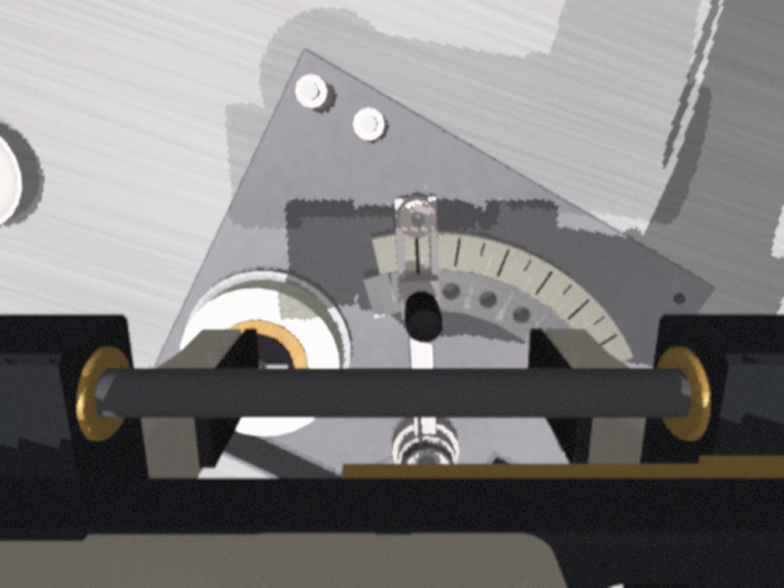

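The wrist view (1.4x scale) shows the knob at (423,315) and holes 1–3 at (452,291), (488,299) and (521,315). The long marks run from (458,250) to (580,310), and the pivot is near (425,450). Next I'll turn these into angles.

Run:
```python
from h import *
from scipy.optimize import least_squares
np.set_printoptions(precision=4,suppress=True)
st=arm.get_state()
im=cv2.imread("pics/w1.png")
cv2.imwrite("pics/w1c.png",cv2.resize(im[150:270,255:455],(800,480),interpolation=cv2.INTER_CUBIC))
H=np.array([at("wrist",np.array(p)/1.4,.03,st)[:2] for p in [(452,291),(488,299),(521,315)]])
M=np.array([at("wrist",np.array(p)/1.4,.03,st)[:2] for p in [(458,250),(503,262),(543,282),(580,310)]])
def f(p): # pivot, angle of hole1 (deg), mark radius
    a=np.radians(p[2]-12*np.arange(4)); u=np.c_[np.cos(a),np.sin(a)]
    return np.r_[(p[:2]+.13*u[:3]-H).ravel(),(p[:2]+p[3]*u-M).ravel(),(p[:2]-[.7295,-.034])*.5]
r=least_squares(f,[.73,-.034,190,.16],x_scale=[.01,.01,1,.01]);print(r.x,r.fun*1000)
for z in (.1,.103): print(at("wrist",np.array([423,302])/1.4,z,st))
a=np.radians(r.x[2]-36);print("hole4",r.x[:2]+.13*np.array([np.cos(a),np.sin(a)]))
```

```text
[  0.7288  -0.0367 190.5293   0.159 ] [ 0.2228 -0.4751  0.3268  0.0916 -0.2038  0.125   1.1485  0.2011  0.0717
  0.369  -0.5776  1.1145 -0.8124 -0.7595 -0.352  -1.3332]
[ 0.5945 -0.0878  0.1   ]
[ 0.5936 -0.0882  0.103 ]
hole4 [0.6114 0.0192]
```

View pics/w1c.png

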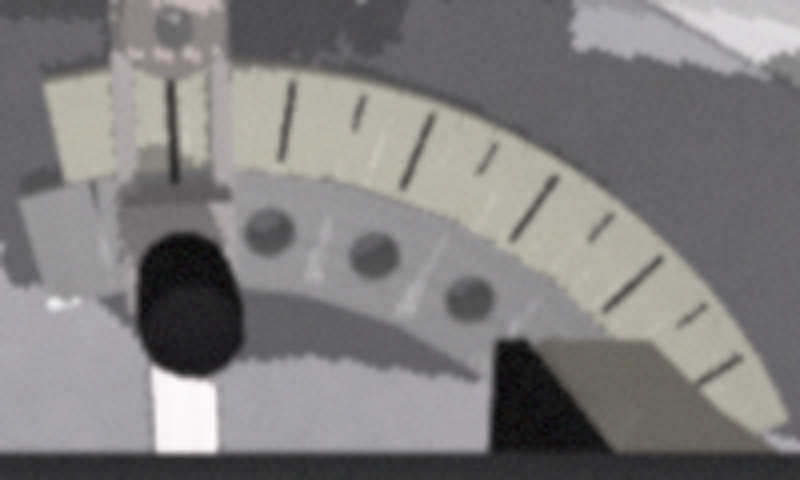

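Run:
```python
from h import *
np.set_printoptions(precision=4,suppress=True)
st=arm.get_state()
print("wrist top",at("wrist",[302.5,232.0],.103,st))
b=finder.find_in("top","index_pin")[0]["box"] if optics.grab_frame("top") is None else [299.4,177.7,309.1,193.9]
print("top cam knob",at("top",[304.4,187],.103))
for p in [(.607,-.0815)]:
  print(proj("wrist",[*p,.103],st),proj("wrist",[*p,.065],st),proj("top",[*p,.103]))
```

```text
wrist top [ 0.6066 -0.0835  0.103 ]
top cam knob [ 0.6069 -0.0792  0.103 ]
[304.7278 233.1489] [302.2517 218.3075] [305.3589 186.9328]
```

Request:
apply_moves --increments '[0.013,0.012,0,0,0,0.03,0.013,0.0115,0,0,0,0.03,0,0,-0.025,0,0,0,0,0,-0.025,0,0,0,0,0,0,0,0,0]' --hand 0.45 --force 40

```text
t: 2.92
eef_pos: [0.6057, -0.0889, 0.1666]
ee_rot: [3.129, 0.005, 1.942]
force: [-0.8, 0.8, -1.1]
width: 0.0598
```

Run:
```python
from h import *
np.set_printoptions(precision=4,suppress=True)
st=arm.get_state(); print(st)
im=snap("wrist","w2")
for p in [(.6065,-.082,.103),(.6065,-.082,.065)]: print(proj("wrist",p,st))
print(finder.find_in("wrist","index_pin")[:1])
```

```text
{'t': 2.9167, 'q': array([ 0.1749,  0.2807, -0.2101,  0.0033, -1.0668, -1.3758]), 'qd': array([-0.0027, -0.0229,  0.0692,  0.0167, -0.0688,  0.0062]), 'joint_efforts': array([  0.135 , -53.748 ,  29.6322,   7.3993,   1.0265,   0.0009]), 'eef_pos': array([ 0.6057, -0.0889,  0.1666]), 'ee_rot': array([3.1292, 0.0054, 1.9422]), 'force': array([-0.8403,  0.8439, -1.1272]), 'moment': array([-0.0145,  0.301 , -0.0215]), 'width': 0.059755927836713386}
[291.6959 209.2607]
[290.5246 194.2755]
[{'box': [275.8, 190.9, 312.2, 232.1], 'conf': 0.87}]
```

View pics/w2.png

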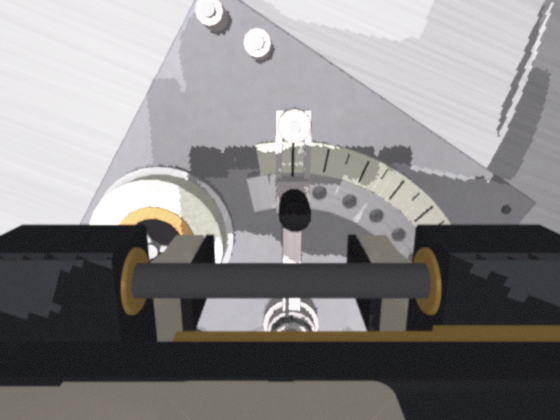

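Run:
```python
from h import *
from scipy.optimize import least_squares
np.set_printoptions(precision=4,suppress=True)
st=arm.get_state()
print("knob",at("wrist",[294.5,214],.103,st))
r=finder.landmark_of("wrist","pivot_top")[:1];print(r)
pv=at("wrist",r[0]["point"],.053,st)[:2] if r else np.array([.7295,-.034]);print(pv)
H=np.array([at("wrist",p,.03,st)[:2] for p in [(319,193),(349,201),(376,215),(399,235)]])
M=np.array([at("wrist",p,.03,st)[:2] for p in [(327,160),(364,168),(397,187),(425,212)]])
def f(p):
    a=np.radians(p[2]-12*np.arange(4)); u=np.c_[np.cos(a),np.sin(a)]
    return np.r_[(p[:2]+.13*u-H).ravel(),(p[:2]+p[3]*u-M).ravel(),(p[:2]-pv)*.3]
s=least_squares(f,[.73,-.034,190,.16],x_scale=[.01,.01,1,.01]);print(s.x,s.fun*1000,H)
```

```text
knob [ 0.6121 -0.079   0.103 ]
[{'point': [291.2, 338.9], 'conf': 0.57}]
[ 0.7381 -0.0301]
[  0.7357  -0.0292 191.4399   0.1605] [ 0.0102  0.4058  0.3077  0.3496  0.3442  0.0182 -0.5682 -1.3337 -0.7547
 -0.6899  1.185   0.7554  0.2224  0.6985 -0.5316 -0.2823 -0.7167  0.2614] [[ 0.6083 -0.0554]
 [ 0.6054 -0.0283]
 [ 0.6085 -0.001 ]
 [ 0.6181  0.0261]]
```

Request:
apply_moves --increments '[0.005,0.009,0,0,0.013,0,0,0,-0.025,0,0,0,0,0,-0.025,0,0,0,0,0,-0.02,0,0,0,0,0,-0.012,0,0,0,0,0,0,0,0,0]' --hand 0.4

```text
t: 3.57
eef_pos: [0.6217, -0.0786, 0.0991]
ee_rot: [3.121, 0.009, 1.944]
force: [-0.3, -0.5, 0.2]
width: 0.0525
```

Run:
```python
from h import *
np.set_printoptions(precision=4,suppress=True)
st=arm.get_state(); print(st["t"],st["eef_pos"],st["ee_rot"],st["force"])
im=snap("wrist","w3")
```

```text
3.5667 [ 0.6217 -0.0786  0.0991] [3.1208 0.009  1.944 ] [-0.2772 -0.546   0.2156]
```

View pics/w3.png

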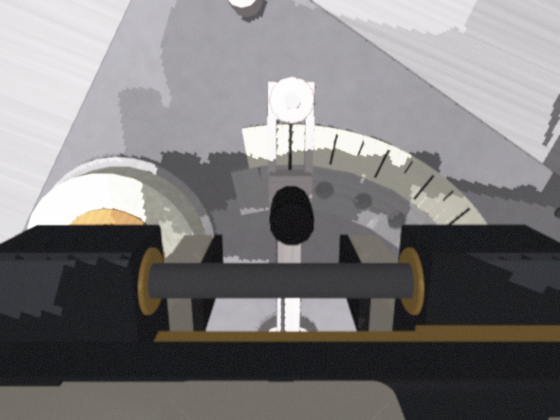

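Request:
apply_moves --increments '[-0.006,0,-0.004,0,0.022,0,0,0,0,0,0,0,0,0,0,0,0,0]'

```text
t: 3.87
eef_pos: [0.6188, -0.0781, 0.1006]
ee_rot: [3.137, 0.003, 1.945]
force: [0.3, -0.4, -0.1]
width: 0.0526
```

Run:
```python
from h import *
np.set_printoptions(precision=4,suppress=True)
st=arm.get_state(); print(st["t"],st["eef_pos"],st["ee_rot"],st["force"])
im=snap("wrist","w4")
b=finder.find_in("wrist","index_pin")[0];print(b)
for p in [(.612,-.079),(.607,-.082),(.615,-.079)]: print(p,[proj("wrist",[*p,z],st) for z in (.103,.065)])
c=im[170:260,260:325,:].max(2)<45
n,l,s,ce=cv2.connectedComponentsWithStats(c.astype(np.uint8)); print(s,ce)
```

```text
3.8667 [ 0.6188 -0.0781  0.1006] [3.1372 0.0027 1.9454] [ 0.2999 -0.4173 -0.0717]
{'box': [263.5, 191.2, 310.3, 252.3], 'conf': 0.82}
(0.612, -0.079) [array([285.7635, 230.4042]), array([285.0562, 207.7918])]
(0.607, -0.082) [array([283.7976, 219.1126]), array([283.4194, 198.2619])]
(0.615, -0.079) [array([283.4855, 235.8168]), array([283.1637, 212.37  ])]
[[   0    0   65   90 3898]
 [  26    0    2    4    5]
 [   7   21   43   56 1947]] [[33.9741 42.0485]
 [26.8     1.6   ]
 [28.0611 49.5182]]
```

Request:
apply_moves --increments '[-0.008,0,-0.01,0,0,0,-0.005,0,-0.008,0,0.002,0,0,0,0,0,0,0]'

```text
t: 4.22
eef_pos: [0.6065, -0.078, 0.0838]
ee_rot: [3.135, 0.003, 1.945]
force: [-1.3, 0.2, 0.3]
width: 0.0528
```

Run:
```python
from h import *
np.set_printoptions(precision=4,suppress=True)
st=arm.get_state(); print(st["t"],st["eef_pos"],st["ee_rot"],st["force"])
im=snap("wrist","w5")
for p in [(.612,-.079),(.607,-.082)]: print(p,[proj("wrist",[*p,z],st) for z in (.103,.065)])
c=im[150:270,250:335,:].max(2)<45
n,l,s,ce=cv2.connectedComponentsWithStats(c.astype(np.uint8)); print(s+[250,150,0,0,0])
```

```text
4.2167 [ 0.6065 -0.078   0.0838] [3.1354 0.0028 1.9453] [-1.2881  0.2369  0.2546]
(0.612, -0.079) [array([275.9553, 267.4236]), array([276.9726, 236.5873])]
(0.607, -0.082) [array([273.7429, 255.5804]), array([275.1679, 226.657 ])]
[[ 250  150   85  120 8499]
 [ 279  165    2   32   52]
 [ 256  220   46   44 1649]]
```

Request:
apply_moves --increments '[0.003,0,0,0,0,0,0,0,0,0,0,0,0,0,0,0,0,0,0,0,0,0,0,0,0,0,0,0,0,0,0,0,0,0,0,0,0,0,0,0,0,0,0,0,0,0,0,0]' --hand 1 --force 20

```text
t: 4.93
eef_pos: [0.6126, -0.0781, 0.0863]
ee_rot: [3.132, 0.004, 1.946]
force: [0.4, -0.1, 0.2]
width: 0.0195
```

Run:
```python
from h import *
np.set_printoptions(precision=4,suppress=True)
st=arm.get_state(); print(st["t"],st["eef_pos"],st["ee_rot"],st["force"],st["moment"],st["width"])
```

```text
4.9333 [ 0.6126 -0.0781  0.0863] [3.1325 0.0044 1.9461] [ 0.3621 -0.0843  0.235 ] [ 0.009   0.0563 -0.0046] 0.019512555718241585
```

Request:
apply_moves --increments '[0,0,0,0,0,0]'

```text
t: 5.02
eef_pos: [0.6126, -0.0781, 0.0863]
ee_rot: [3.133, 0.004, 1.946]
force: [-0.8, -0.5, -0.1]
width: 0.0198
```

Run:
```python
from h import *
np.set_printoptions(precision=4,suppress=True)
st=arm.get_state(); print(st["t"],st["eef_pos"],st["force"],st["width"])
a=snap("wrist","w6"); b=snap("scene","s6"); 
b=cv2.resize(b[180:290,170:340],(680,440),interpolation=cv2.INTER_CUBIC)
a=cv2.copyMakeBorder(a[100:300,130:430],0,0,0,0,0)
a=cv2.resize(a,(680,453))
cv2.imwrite("pics/c6.png",cv2.resize(np.vstack([a,b])[:,:,::-1],(456,598)))
```

```text
5.0167 [ 0.6126 -0.0781  0.0863] [-0.7548 -0.5109 -0.0517] 0.019797295759800278
```

View pics/c6.png

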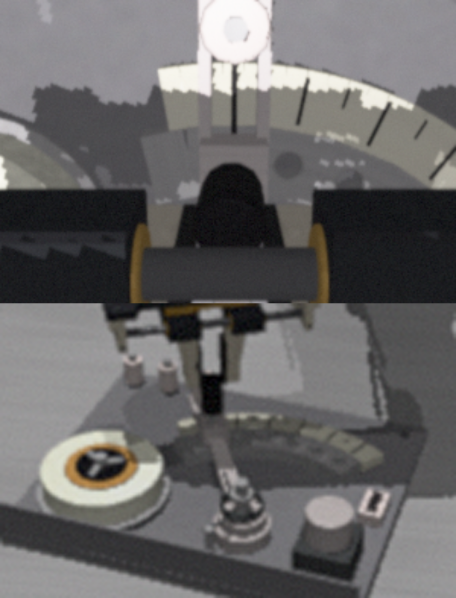

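Request:
apply_moves --increments '[0,0,0,0,0,0,0,0,0,0,0,0,0,0,0,0,0,0,-0.005,-0.002,-0.002,0,0.01,0,-0.002,-0.001,-0.002,0,0,0,0,0,0,0,0,0]' --hand 0.6

```text
t: 5.62
eef_pos: [0.6049, -0.0813, 0.082]
ee_rot: [-3.141, 0.0, 1.946]
force: [0.0, 0.3, -0.6]
width: 0.0348
```

Request:
apply_moves --increments '[0,0,0,0,0,0,0,0,0,0,0,0,0,0,0,0,0,0,0,0,0,0,0,0,0,0,0,0,0,0,0,0,0,0,0,0]' --hand 1 --force 25

```text
t: 6.12
eef_pos: [0.6046, -0.0815, 0.0818]
ee_rot: [-3.14, 0.0, 1.946]
force: [-0.4, 0.7, -0.4]
width: 0.0205
```

Run:
```python
from h import *
np.set_printoptions(precision=4,suppress=True)
st=arm.get_state(); print(st["t"],st["eef_pos"],st["ee_rot"],st["force"],st["moment"],st["width"])
a=snap("wrist","w7");cv2.imwrite("pics/w7b.png",cv2.resize(a[100:300,180:400][:,:,::-1],(660,600),interpolation=cv2.INTER_CUBIC))
```

```text
6.1167 [ 0.6046 -0.0815  0.0818] [-3.1403  0.0003  1.946 ] [-0.4173  0.6805 -0.4013] [ 0.0127 -0.0246 -0.0227] 0.02047309730834041
```

View pics/w7b.png

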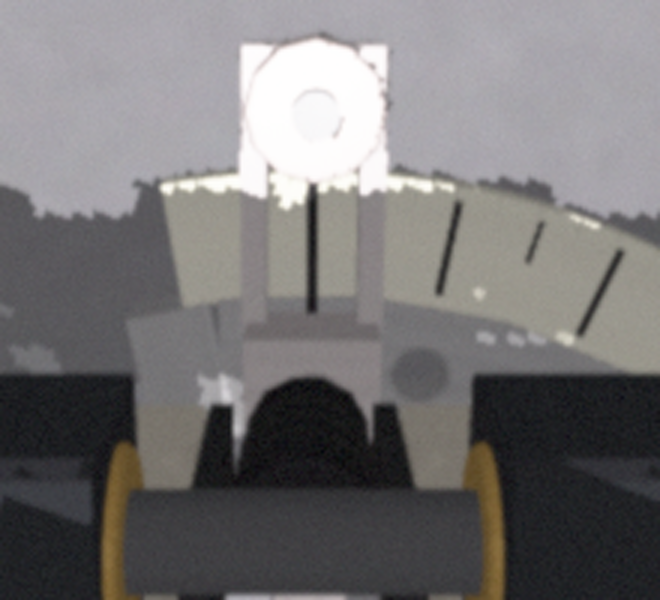

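The knob sits centred between the pads, with the pointer radial at (312,245). I'll lift the pin about 6 mm and then swing the arm in stages.

Request:
apply_moves --increments '[0,0,0.003,0,0,0,0,0,0.003,0,0,0,0,0,0,0,0,0]' --force 45

```text
t: 6.42
eef_pos: [0.6045, -0.0815, 0.0881]
ee_rot: [-3.14, 0.0, 1.946]
force: [0.3, -0.1, -0.9]
width: 0.02
```

```bash
cat > plan.py <<'E'
from h import *
import sys
np.set_printoptions(precision=4,suppress=True)
P=np.array([.7284,-.035]); r=.1322
def plan(goal,n):
    st=arm.get_state(); p=np.array(st["eef_pos"]); v=p[:2]-P
    th=200.6-np.degrees(np.arctan2(v[1],v[0]))%360
    ar=np.radians(200.6-th)
    print("t",st["t"],p,st["ee_rot"],"F",st["force"],"M",st["moment"],"w",round(st["width"],4))
    rad=np.array([np.cos(ar),np.sin(ar)]); tan=np.array([np.sin(ar),-np.cos(ar)])
    print("theta",th,"r",np.hypot(*v),"Frad",np.dot(rad,st["force"][:2]),"Ftan",np.dot(tan,st["force"][:2]),"yaw-des",st["ee_rot"][2]-(1.946-np.radians(th)))
    q=p[:2]
    for k in range(1,n+1):
        g=th+(goal-th)*k/n; a=np.radians(200.6-g); t=P+r*np.array([np.cos(a),np.sin(a)])
        print(np.round(t-q,4),round(-np.radians((goal-th)/n),4)); q=t
if __name__=="__main__": plan(float(sys.argv[1]),int(sys.argv[2]))
E
python3 plan.py 12 5
```

```text
t 6.4167 [ 0.6045 -0.0815  0.0881] [-3.1396  0.0002  1.946 ] F [ 0.3078 -0.1056 -0.9235] M [0.004  0.0041 0.0576] w 0.02
theta 0.026627457985625824 r 0.13238716869825928 Frad -0.251080363212092 Ftan -0.20706481821647726 yaw-des 0.00047204063429573395
[-0.0017  0.0053] -0.0418
[-0.0016  0.0053] -0.0418
[-0.0014  0.0053] -0.0418
[-0.0012  0.0054] -0.0418
[-0.0009  0.0054] -0.0418
```

Request:
apply_moves --increments '[-0.0017,0.0053,0,0,0,-0.042,-0.0016,0.0053,0,0,0,-0.042,-0.0014,0.0053,0,0,0,-0.042,-0.0012,0.0054,0,0,0,-0.042,-0.0009,0.0054,0,0,0,-0.042]'

```text
t: 6.83
eef_pos: [0.5975, -0.0573, 0.0886]
ee_rot: [-3.139, 0.003, 1.727]
force: [1.0, -3.7, -1.6]
width: 0.0197
```

```bash
python3 plan.py 28 7
```

```text
t 6.8333 [ 0.5975 -0.0573  0.0886] [-3.1386  0.0034  1.727 ] F [ 1.022  -3.6905 -1.6444] M [-1.4441 -0.2001 -0.0089] w 0.0197
theta 10.940810513961992 r 0.13280882076267544 Frad -0.38829270236485885 Ftan -3.8097091971982766 yaw-des -0.028011301635916253
[-0.0002  0.0057] -0.0425
[-0.0006  0.0056] -0.0425
[-0.0003  0.0056] -0.0425
[-0.0001  0.0056] -0.0425
[0.0001 0.0056] -0.0425
[0.0004 0.0056] -0.0425
[0.0006 0.0056] -0.0425
```

Request:
apply_moves --increments '[-0.0004,0.0057,0,0,0,-0.04,-0.0006,0.0056,0,0,0,-0.04,-0.0003,0.0056,0,0,0,-0.04,-0.0001,0.0056,0,0,0,-0.04,0.0001,0.0056,0,0,0,-0.04,0.0004,0.0056,0,0,0,-0.04,0.0006,0.0056,0,0,0,-0.04]'

```text
t: 7.42
eef_pos: [0.5941, -0.0225, 0.0887]
ee_rot: [-3.133, 0.012, 1.432]
force: [-0.2, -5.1, -0.6]
width: 0.0197
```

```bash
python3 plan.py 43 7
```

```text
t 7.4167 [ 0.5941 -0.0225  0.0887] [-3.1328  0.0118  1.4316] F [-0.2301 -5.1397 -0.6273] M [-1.9716  0.0634 -0.0213] w 0.0197
theta 25.933620848989335 r 0.1348785372195588 Frad -0.24862926779471559 Ftan -5.138885365876215 yaw-des -0.06176167627594498
[0.0033 0.0053] -0.0426
[0.0009 0.0056] -0.0426
[0.0011 0.0055] -0.0426
[0.0013 0.0055] -0.0426
[0.0016 0.0054] -0.0426
[0.0018 0.0053] -0.0426
[0.002  0.0052] -0.0426
```

Request:
apply_moves --increments '[0.0012,0.0056,0,0.002,-0.002,-0.04,0.0011,0.0056,0,0.002,-0.002,-0.037,0.0012,0.0055,0,0.002,-0.002,-0.037,0.0014,0.0055,0,0.002,-0.002,-0.037,0.0016,0.0054,0,0.002,-0.002,-0.037,0.0018,0.0053,0,0.002,-0.002,-0.037]'

```text
t: 7.92
eef_pos: [0.5976, 0.0046, 0.0886]
ee_rot: [-3.134, 0.009, 1.194]
force: [-1.5, -5.4, 0.4]
width: 0.0197
```

```bash
python3 plan.py 45 2
python3 - <<'E'
from h import *
np.set_printoptions(precision=4,suppress=True)
st=arm.get_state(); a=snap("wrist","w8");cv2.imwrite("pics/w8b.png",cv2.resize(a[80:300,130:430][:,:,::-1],(780,572),interpolation=cv2.INTER_CUBIC))
for z in (.03,.053): print(proj("wrist",[*st["eef_pos"][:2],z],st))
E
```

```text
t 7.9167 [0.5976 0.0046 0.0886] [-3.1343  0.0094  1.194 ] F [-1.5125 -5.4422  0.4229] M [-2.261   0.6076 -0.0238] w 0.0197
theta 37.4577419845333 r 0.1366439322647426 Frad -0.13072459257004415 Ftan -5.6469043858760966 yaw-des -0.0982883395116767
[0.007  0.0069] -0.0658
[0.0033 0.008 ] -0.0658
[282.2235 207.7505]
[282.0477 218.5825]
```

View pics/w8b.png

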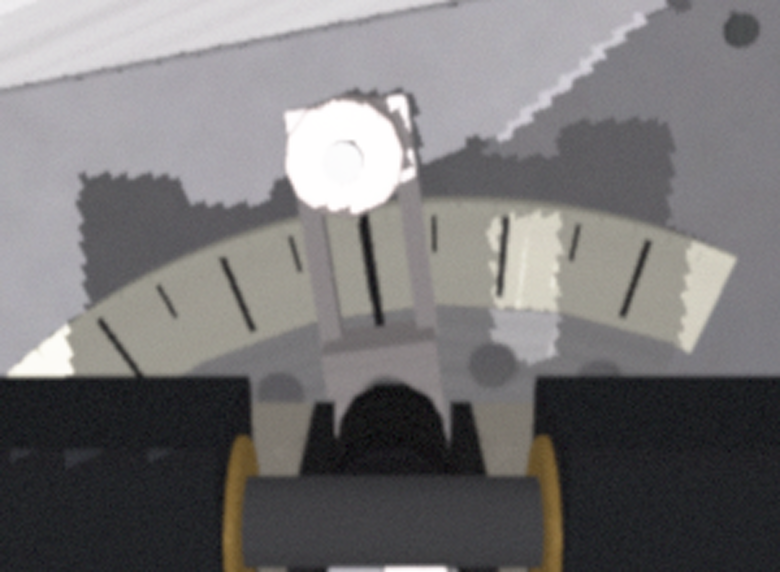

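```bash
sed -i 's/^P=.*/P=np.array([.7243,-.0286]); r=.1306/; s/200\.6/203.8/g' plan.py
python3 - <<'E'
from h import *
from scipy.optimize import least_squares
np.set_printoptions(precision=4,suppress=True)
st=arm.get_state()
def w(p,z=.03): return at("wrist",[130+p[0]/2.6,80+p[1]/2.6],z,st)[:2]
M=np.array([w(p) for p in [(120,348),(237,293),(503,256),(635,278)]]);k=np.array([0,1,3,4])
Hh=np.array([w(p) for p in [(492,364)]])
def f(p):
    a=np.radians(p[2]-12*k);u=np.c_[np.cos(a),np.sin(a)]
    return np.r_[(p[:2]+p[3]*u-M).ravel(),(p[:2]-[.7243,-.0286])*.3]
s=least_squares(f,[.7243,-.0286,190,.16],x_scale=[.01,.01,1,.01]);print(s.x,s.fun*1e3)
for z in (.03,.035,.04):
  v=w((371,268),z)-s.x[:2]; print("pointer deg",np.degrees(np.arctan2(v[1],v[0]))%360,"mark4",s.x[2]-36)
v=Hh[0]-s.x[:2];print(np.degrees(np.arctan2(v[1],v[0]))%360,np.hypot(*v),Hh)
v=np.array(st["eef_pos"][:2])-s.x[:2];print("tcp",np.degrees(np.arctan2(v[1],v[0]))%360)
E
python3 plan.py 48 5
```

```text
[  0.7308  -0.0313 190.4536   0.1569] [ 0.2146  0.6563 -0.1957  0.3233 -0.3559 -0.3023 -0.252  -0.4345  1.9635
 -0.809 ]
pointer deg 166.18079387046066 mark4 154.45361146662646
pointer deg 166.07103683906777 mark4 154.45361146662646
pointer deg 165.9627578880477 mark4 154.45361146662646
154.32623866363352 0.1290512700578478 [[0.6145 0.0246]]
tcp 164.62398959197316
t 7.9667 [0.5979 0.0053 0.0886] [-3.1344  0.009   1.1914] F [-0.6194 -4.0529  0.7401] M [-1.9439  0.5473 -0.0192] w 0.0198
theta 38.79727236099464 r 0.13083800771671164 Frad -0.4504525750423387 Ftan -4.075188528609349 yaw-des -0.07747601785100655
[0.0014 0.004 ] -0.0321
[0.0013 0.004 ] -0.0321
[0.0014 0.004 ] -0.0321
[0.0015 0.0039] -0.0321
[0.0017 0.0039] -0.0321
```

Request:
apply_moves --increments '[0.0013,0.0043,0,0.002,-0.003,-0.02,0.0013,0.0043,0,0.002,-0.003,-0.02,0.0014,0.0043,0,0.002,-0.003,-0.02,0.0015,0.0042,0,0.002,-0.003,-0.02,0.0017,0.0042,0,0.002,-0.003,-0.02]'

```text
t: 8.38
eef_pos: [0.6004, 0.0204, 0.0883]
ee_rot: [-3.139, 0.005, 1.09]
force: [-1.9, -6.6, 0.9]
width: 0.0196
```

Request:
apply_moves --increments '[0,0.0005,-0.003,0.001,-0.001,0,0,0.0005,-0.0025,0.001,-0.001,0,0,0.0005,-0.0015,0,0,0,0,0.0005,-0.001,0,0,0]'

```text
t: 8.72
eef_pos: [0.5996, 0.0189, 0.0814]
ee_rot: [-3.141, 0.007, 1.095]
force: [-1.2, -4.7, 8.7]
width: 0.0196
```

```bash
python3 plan.py 50.4 4
```

```text
t 8.7167 [0.5996 0.0189 0.0814] [-3.1405  0.0072  1.0946] F [-1.1735 -4.6922  8.718 ] M [-1.8895  0.5537 -0.0594] w 0.0196
theta 44.64188971977018 r 0.13346017203742272 Frad -0.5727517496803124 Ftan -4.802632386424586 yaw-des -0.07220682311818871
[0.0039 0.002 ] -0.0251
[0.0013 0.003 ] -0.0251
[0.0014 0.003 ] -0.0251
[0.0014 0.003 ] -0.0251
```

Request:
apply_moves --increments '[0.001,0.001,0.003,0,0,0,0.002,0.001,0.0005,0,0,0,0.002,0.001,0,0,0,0]'

```text
t: 8.97
eef_pos: [0.6017, 0.0188, 0.084]
ee_rot: [-3.137, 0.012, 1.097]
force: [-2.2, -5.0, 1.5]
width: 0.0202
```

```bash
sed -i 's/^P=.*/P=np.array([.7284,-.035]); r=.1322/; s/203\.8/200.6/g' plan.py; python3 plan.py 46 4
```

```text
t 8.9667 [0.6017 0.0188 0.084 ] [-3.1371  0.0125  1.0972] F [-2.2471 -5.0487  1.5029] M [-2.226   0.8274  0.0013] w 0.0202
theta 43.62582819671093 r 0.13763723693203794 Frad 0.09334663126099621 Ftan -5.525377455312401 yaw-des -0.08743564760976441
[ 0.0055 -0.0009] -0.0104
[0.0006 0.0013] -0.0104
[0.0006 0.0012] -0.0104
[0.0006 0.0012] -0.0104
```

Request:
apply_moves --increments '[0.003,0.0015,0,0,-0.004,0,0.003,0.0015,0,0.003,-0.004,0,0.003,0.0015,0,0.003,-0.004,0]'

```text
t: 9.22
eef_pos: [0.6073, 0.0202, 0.0831]
ee_rot: [-3.14, 0.008, 1.1]
force: [-3.1, -4.6, 2.5]
width: 0.0195
```

```bash
python3 plan.py 46 4
```

```text
t 9.2167 [0.6073 0.0202 0.0831] [-3.1403  0.0082  1.0996] F [-3.149  -4.6138  2.4899] M [-2.0785  1.51   -0.0418] w 0.0195
theta 45.10878196166399 r 0.13314567551484405 Frad 0.951333149775303 Ftan -5.504450845300776 yaw-des -0.05910065791518737
[0.0011 0.0001] -0.0039
[0.0002 0.0005] -0.0039
[0.0002 0.0005] -0.0039
[0.0002 0.0005] -0.0039
```

Run:
```python
from h import *
a=snap("wrist","w9");b=snap("scene","s9");t=snap("top","t9")
a=cv2.resize(a[80:240,160:400],(600,400),interpolation=cv2.INTER_CUBIC)
b=cv2.resize(b[190:270,210:310],(250,200),interpolation=cv2.INTER_CUBIC)
t=cv2.resize(t[150:220,230:330],(286,200),interpolation=cv2.INTER_CUBIC)
bt=np.zeros((200,600,3),np.uint8);bt[:,:250]=b;bt[:,300:586]=t
cv2.imwrite("pics/c9.png",np.vstack([a,bt])[:,:,::-1])
```

```text
(no output)
```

View pics/c9.png

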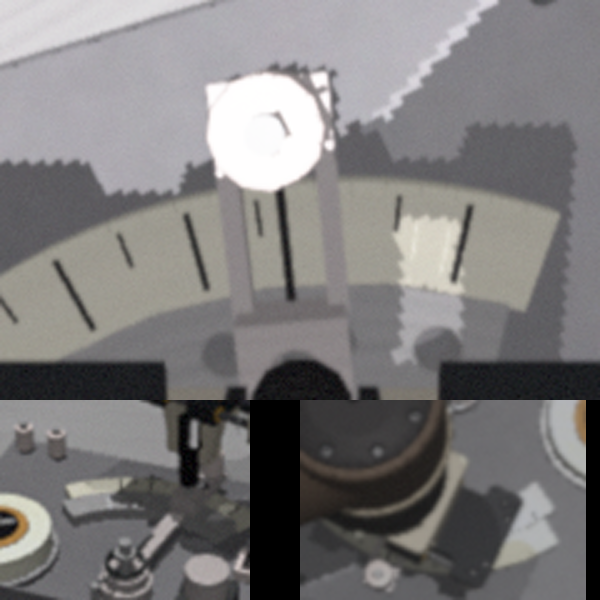

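Request:
apply_moves --increments '[0.0012,0.0033,0.002,0,0,-0.01,0.001,0.003,0,0.001,-0.002,-0.01,0.001,0.0025,0,0.001,-0.002,-0.01]'

```text
t: 9.62
eef_pos: [0.6058, 0.0255, 0.0832]
ee_rot: [-3.136, 0.012, 1.07]
force: [-2.1, -5.5, 2.1]
width: 0.0195
```

```bash
python3 plan.py 49 1
```

```text
t 9.6167 [0.6058 0.0255 0.0832] [-3.1364  0.0124  1.0701] F [-2.1035 -5.4628  2.1283] M [-2.3288  0.9793 -0.0254] w 0.0195
theta 46.86787834488942 r 0.1367724760830513 Frad -0.5314045088505212 Ftan -5.829660582944823 yaw-des -0.05792461205116184
[0.0064 0.0023] -0.0372
```

Request:
apply_moves --increments '[0.0035,0.002,0.0005,0.002,-0.005,0,0.0035,0.002,0,0.002,-0.005,0]'

```text
t: 9.78
eef_pos: [0.6097, 0.0274, 0.0829]
ee_rot: [-3.139, 0.009, 1.071]
force: [-4.2, -5.0, 3.1]
width: 0.0197
```

```bash
python3 plan.py 49 1
```

```text
t 9.7833 [0.6097 0.0274 0.0829] [-3.1393  0.0093  1.071 ] F [-4.2045 -5.0029  3.1019] M [-2.1473  1.5481 -0.0296] w 0.0197
theta 48.34314239945144 r 0.13415007752639946 Frad 1.392291742638344 Ftan -6.3850283204517115 yaw-des -0.03126508019322727
[0.0024 0.0004] -0.0115
```

Now I'll feel with gentle downward pressure while edging forward.

Request:
apply_moves --increments '[0.0015,0.001,-0.0015,0,-0.001,0,0.0012,0.001,-0.0015,0,-0.001,0]'

```text
t: 9.95
eef_pos: [0.6101, 0.0275, 0.0797]
ee_rot: [-3.138, 0.012, 1.073]
force: [-2.6, -5.6, 2.5]
width: 0.0198
```

Request:
apply_moves --increments '[0.0012,0.0012,-0.0012,0,-0.001,0,0.0012,0.0012,-0.0012,0,-0.001,0]'

```text
t: 10.12
eef_pos: [0.6099, 0.0277, 0.0767]
ee_rot: [-3.137, 0.016, 1.074]
force: [-2.7, -4.4, 3.1]
width: 0.0195
```

```bash
python3 plan.py 49 1
```

```text
t 10.1167 [0.6099 0.0277 0.0767] [-3.1367  0.0162  1.0744] F [-2.6825 -4.366   3.0527] M [-2.1351  1.3315 -0.0439] w 0.0195
theta 48.480491572191625 r 0.1340955342699569 Frad 0.3294882786533294 Ftan -5.113613645950982 yaw-des -0.025451048548774224
[0.0022 0.0002] -0.0091
```

The pin is now about 5 mm into the hole with only 3 N of resistance, so I'll keep going down gently.

Request:
apply_moves --increments '[0.0012,0.0008,-0.0018,0.003,-0.003,0,0.0008,0.0008,-0.0018,0.003,-0.003,0,0.0008,0.0008,-0.0015,0.003,-0.003,0]'

```text
t: 10.37
eef_pos: [0.609, 0.0272, 0.0708]
ee_rot: [-3.136, 0.01, 1.077]
force: [-2.8, -5.0, 3.0]
width: 0.0194
```

Request:
apply_moves --increments '[0.0008,0.0008,-0.0015,0.002,-0.002,0,0.0008,0.0008,-0.0015,0.002,-0.002,0]'

```text
t: 10.53
eef_pos: [0.6092, 0.027, 0.0695]
ee_rot: [-3.136, 0.008, 1.08]
force: [-8.8, -2.4, 22.1]
width: 0.0199
```

```bash
python3 plan.py 49 1
```

```text
t 10.5333 [0.6092 0.027  0.0695] [-3.1363  0.0078  1.0799] F [-8.8206 -2.3783 22.1331] M [-1.2971  3.417  -0.1359] w 0.0199
theta 48.08340661977101 r 0.1344100928921306 Frad 6.7275484319719885 Ftan -6.180526904495556 yaw-des -0.026862573937352474
[0.003  0.0008] -0.016
```

Request:
apply_moves --increments '[-0.001,-0.0008,0.0003,0,0,0,0,0,0,0,0,0]'

```text
t: 10.7
eef_pos: [0.6073, 0.0257, 0.0702]
ee_rot: [-3.136, 0.008, 1.082]
force: [-1.1, -1.1, -1.0]
width: 0.0198
```

Request:
apply_moves --increments '[0,0,0,0,0,0,0,0,0,0,0,0,0,0,0,0,0,0,0,0,0,0,0,0,0,0,0,0,0,0,0,0,0,0,0,0]' --hand 0.45

```text
t: 11.2
eef_pos: [0.6092, 0.0275, 0.07]
ee_rot: [-3.137, 0.004, 1.084]
force: [0.6, 0.1, -0.4]
width: 0.0475
```

```bash
python3 plan.py 49 1; python3 -c "
from h import *
snap('scene','s10');snap('wrist','w10')
print(finder.find_in('scene','index_pin')[:1])"
```

```text
t 11.2 [0.6092 0.0275 0.07  ] [-3.1373  0.0041  1.0837] F [ 0.5945  0.1087 -0.4392] M [-0.0876 -0.0511  0.0001] w 0.0475
theta 48.27140401810041 r 0.13461213129285263 Frad -0.47604015168860414 Ftan 0.3723209676282712 yaw-des -0.019771067518343566
[0.0029 0.0004] -0.0127
[]
```

Request:
apply_moves --increments '[0,0,0.008,0,0,0,0,0,0.012,0,0,0,0,0,0.02,0,0,0,0,0,0.025,0,0,0,0,0,0.025,0,0,0,0,0,0.025,0,0,0,-0.01,0,0.02,0,0,0,-0.015,0,0.01,0,0,0,-0.015,0,0,0,0,0,0,0,0,0,0,0,0,0,0,0,0,0]'

```text
t: 12.27
eef_pos: [0.5665, 0.0263, 0.2279]
ee_rot: [-3.139, 0.003, 1.084]
force: [0.1, 0.4, 0.2]
width: 0.0483
```

Run:
```python
from h import *
np.set_printoptions(precision=4,suppress=True)
st=arm.get_state(); print(st["eef_pos"],st["force"])
a=snap("wrist","w11");b=snap("scene","s11")
for n,z in [("pin_eye",.053),("index_pin",.018)]:
  for c in ("wrist","scene"):
    for r in finder.landmark_of(c,n)[:1]: print(c,n,r,at(c,r["point"],z,st))
a=cv2.resize(a[60:300,100:460],(600,400),interpolation=cv2.INTER_CUBIC)
b=cv2.resize(b[195:275,190:340],(375,200),interpolation=cv2.INTER_CUBIC)
bt=np.zeros((200,600,3),np.uint8);bt[:,:375]=b
cv2.imwrite("pics/c11.png",np.vstack([a,bt])[:,:,::-1])
```

```text
[0.5665 0.0263 0.2279] [0.1433 0.4448 0.1796]
wrist pin_eye {'point': [300.1, 217.6], 'conf': 0.95} [0.6143 0.0215 0.053 ]
scene pin_eye {'point': [287.5, 226.7], 'conf': 0.88} [0.6109 0.0248 0.053 ]
wrist index_pin {'point': [300.5, 207.7], 'conf': 0.69} [0.6154 0.0233 0.018 ]
scene index_pin {'point': [153.0, 193.1], 'conf': 0.73} [ 0.4475 -0.4032  0.018 ]
```

View pics/c11.png

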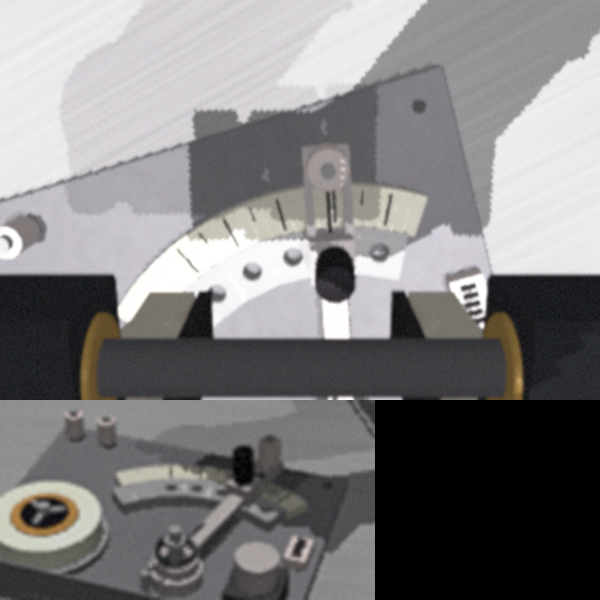

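The pin stands in hole 4: holes 1–3 show at (218,293), (252,271) and (293,256), hole 5 at (379,252), and the pointer lies on mark 4 at about (330,210). The knob is down on the block and the arm is holding, so I'll hand in.

```bash
python3 -c "
from h import *
s=arm.get_state();print(s['t'],s['force'])
print(arm.job_done())"
```

```text
12.5667 [ 0.32216243 -0.89439051  0.94855105]
the job is handed in; nothing more can be done
None
```

The tension arm is at the fourth mark with the index pin home in the fourth hole, and the arm stayed there after I let go. I handed the job in at 12.6 s.

- **The job:** I gripped the knob, lifted the pin about 6 mm and swung the arm round. At the fourth mark I felt downward until the pin slid in at about 3 N. The knob then seated on the block at about 22 N, after which I let go and backed off.
- **Last checks, passed:**
  - The wrist picture shows three free holes before the pin and one after, with the pointer on the fourth long mark.
  - The gripper's descent put the nose about 18 mm above the bench.
  - The two estimates of the eye's position, from the wrist and scene cameras, agree within about 5 mm.
  - The robot is clear, with wrist force near zero.
- **Disagreed:**
  - After the release the network missed the pin in one scene picture, and in the next it placed it far off, at about x 0.45, y −0.40. I disregarded that against the pictures.
  - My estimate of the arm's pivot was off by several millimetres mid-swing, so I corrected the path before inserting the pin.
- **Not checked:** I did not measure the loose things again. The gripper only worked at the unit, well away from them.

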